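Put the gold in the safe tray for the night

TASK

Closing time at the goldsmith's bench: put the four gold pieces into the wooden safe tray, each centred in its own insert - the bangle flat around the stump on the blue one, the closed pocket watch flat on the red cushion, the beaker upright inside the collar on the green one, and the bar lying between the two end cheeks of the black one, in line from cheek to cheek. Set each piece down, do not drop it, and leave the silver bangle and the silver watch where they lie.

Things in the scene. Friction and masses are not known exactly. Their poses are not given: they have to be found in the camera images.
- gold_bangle: Yellow gold bangle lying flat: a ring 62 mm outside, 53 mm inside, 10 mm high, about 90 g. Grip it across its outside. Origin at the centre of its underside, z up.
- gold_watch: Yellow gold pocket watch with closed case lying flat: a round case 48 mm across, 13 mm thick, widest (vertical rim) from 4 to 9 mm above its underside; winding crown and bow stick out of the rim along its +x axis to 43 mm from the centre. About 110 g. Origin at the centre of its underside, z up.
- gold_beaker: Small yellow gold drinking beaker standing upright: foot 38 mm across, nearly straight wall widening to 41 mm at the rim, 50 mm high, open at the top. About 100 g. Origin at the centre of its underside, z up.
- gold_bar: Yellow gold casting bar lying flat: 64 mm long (its x axis), 16 mm wide, 11 mm high, about 170 g. Origin at the centre of its underside, z up.
- silver_bangle: Silver bangle, same shape and size as the gold one but white metal. It does not belong in the tray. Origin at the centre of its underside, z up.
- silver_watch: Silver pocket watch, same shape and size as the gold one but white metal. It does not belong in the tray. Origin at the centre of its underside, z up.
- bangle_insert: Navy blue insert 112 mm square with a round stump in the middle, 36 mm across, its top 16 mm above the origin: the bangle lies flat on the pad around the stump. Origin: middle of its underside, 4 mm above the bench; pad top 4 mm higher. Fixed in any one cell of the wooden tray (2 x 2 cells of 116 mm, walls 6 mm above the pads).
- watch_insert: Wine red insert 112 mm square with a brighter red round flat cushion in the middle, 56 mm across, its top 10 mm above the origin: the watch lies flat on the cushion. Origin: middle of its underside, 4 mm above the bench; pad top 4 mm higher. Fixed in any one cell of the wooden tray (2 x 2 cells of 116 mm, walls 6 mm above the pads).
- beaker_insert: Green insert 112 mm square with a low round collar in the middle, 66 mm outside, 58 mm inside, its rim 12 mm above the origin: the beaker stands on the pad inside the collar. Origin: middle of its underside, 4 mm above the bench; pad top 4 mm higher. Fixed in any one cell of the wooden tray (2 x 2 cells of 116 mm, walls 6 mm above the pads).
- bar_insert: Black insert 112 mm square with two grey end cheeks 82 mm apart along its x axis, each 8 mm thick, 44 mm long, top 14 mm above the origin: the bar lies on the pad midway between them, pointing from cheek to cheek. Origin: middle of its underside, 4 mm above the bench; pad top 4 mm higher. Fixed in any one cell of the wooden tray (2 x 2 cells of 116 mm, walls 6 mm above the pads).
There are look-alikes about, which are no part of the job. What is shaped like the gold_watch but pink or turquoise is not meant.

How it is judged:
By the outcome, as a careful person would: the job done as asked, in the order asked, and still so for the second after the job is handed in, with the robot touching nothing.
It also fails if it takes over 112 s, if anything falls off the work surface, if the arm or the gripper's body presses on something with over 40 N, if the wrist force passes 120 N, or if a joint passes its speed limit or range.

ROBOT

A 6-joint arm with a two-finger parallel gripper is mounted at the origin on the work surface. World frame = base frame: x ahead of the robot, y to its left, z up, the work surface at z = 0. Lengths are in m, angles in rad, forces in N, time in s.
With the tool pointing down it reaches from about 0.25 to 0.725 m from the base axis. Payload 4 kg.
Tool frame: the origin (TCP) lies midway between the tips of the shut fingers; the grasp point (between the pads) lies 19 mm behind it; z points along the fingers, x is the direction in which the jaws open and shut, and the axes are right-handed (so a half turn about z gives the same grasp; the last joint's range is limited). The gripper opens to 85 mm and grips with 20 to 120 N. Pads are 22 mm wide; open, the fingers measure 114 mm over their backs; the gripper's body (76 mm by 85 mm) begins 54 mm behind the grasp point. The pads swing forward as they close: fully open they stand 13 mm farther back than shut.
Start: joints at [1.347, 0.241, 0.005, 1.335, 0, 1.571], TCP at [0.111, 0.488, 0.231] pointing down, gripper open.
Joint ranges: [-2.72, 2.72], [-1.05, 1.87], [-1.09, 1.28], [-1.99, 2.15], [-1.42, 1.44], [-3.14, 3.14]. Speed limits (rad/s): [2.79, 2.79, 3.14, 3.14, 3.14, 3.14].

INTERFACE

Orientations are given as a unit quaternion [x, y, z, w].
In Python, from workcell import telemetry, camera, get_calibration, bot gives the robot as it stands.
- The arm moves only by the tool step_arm, never from a script. Its argument "increments" is a list of rows, each an object with "slide": the shift along the tool's x, y, z in m, a list of three; "turn": the turn, a rotation vector about the tool's x, y, z in rad, a list of three; "grip": the closure, from -1 (fully open) to 1 (shut), so that 0 is half open. A call has 1 to 12 rows; each row shifts and turns the commanded pose from where the row before left it, along the tool's axes as they then stand; what a row does not reach is not made up. A row lasts 1/12 s, in which the tool goes at most 41.7 mm and 7.16 degrees, less where a joint would pass 70% of its speed; a pose out of reach is approached as far as the arm can. A call is refused whole if a number of a shift passes 0.0417 or a number of a turn 0.125, either way. A call with a gripper value outside its range is refused whole. The fingers move at their own pace and stop on an object; the grip force is fixed at half the most. Time passes only in rows, so rows that do not move let the fingers close. It gives the time, the measured TCP pose, the force and the opening at its end, in the units of the state.
- telemetry.get_obs(): the state, without advancing time (a new reading comes with each control period).
- camera(name): name is "side" or "top"; returns (picture, depth): 384x512x3 uint8, red, green, blue; 384x512 float32, m along the optical axis (not along the pixel's ray), 0 where there is no reading.
- get_calibration(name): a dict with "K" (3x3 intrinsics, pixels), "extrinsics" (4x4, takes a point from camera to world coordinates). Camera axes: x right, y down, z forward; pixel columns grow to the right and rows downward; lengths in m; the calibration is good to about 2 mm. A picture is of the moment at which its call begins. get_calibration takes no time and is no camera call.
- bot.job_done(): hands the job in, once; it reports no verdict.
The state is a dict: "clock": time; "joint_pos": joint angles; "joint_vel": joint speeds; "tau": joint torques, N m; "eef_pos": TCP position; "tool_rot": TCP orientation; "ft_force": force on the tool from outside, world axes, zero at the start; "ft_torque": the same for the moment, N m; "grip_width": finger opening in m.
Only numpy, scipy, OpenCV 4.12 (cv2) and the standard library are available. Lean on these libraries where they do the work, as an engineer would, in place of code of your own. Each camera call takes 0.05 s, during which the arm holds its last target. There are 200 camera calls.

## Working session

There is one attempt and no reset: what is moved stays moved. The work goes in short steps, Python scripts to look and compute and a tool call to move; the robot and the scene stay as the last step left them, time stands still between calls to the robot, and variables do not carry over. Pictures are saved under pics/ and viewed, about 12 in all and at most 16, crops included, and the job is handed in when it is done.

Besides the shell and the picture viewer there is one more tool, called by a JSON object that holds its "fn" and its "kwargs", one argument or row to a line. step_arm: Moves the arm, as the interface text tells. Its arguments: {"type":"object","properties":{"increments":{"type":"array","items":{"type":"object","properties":{"slide":{"type":"array","items":{"type":"number"}},"turn":{"type":"array","items":{"type":"number"}},"grip":{"type":"number"}}}}},"required":["increments"]}

```bash
mkdir -p pics; ls; python3 - <<'E'
from workcell import telemetry, camera, get_calibration
import cv2,numpy as np
print(telemetry.get_obs())
for n in ("top","side"):
    p,d=camera(n); cv2.imwrite(f"pics/{n}0.png",p[...,::-1]); np.savez(f"{n}0.npz",p=p,d=d)
    print(get_calibration(n))
E
```

```text
pics
{'clock': 0.0, 'joint_pos': array([1.34698636e+00, 2.41400597e-01, 3.70685602e-03, 1.33521958e+00,
       9.40480397e-06, 1.57078464e+00]), 'joint_vel': array([-0.00111658, -0.00146958, -0.00032002, -0.00014543, -0.0008097 ,
        0.00126432]), 'tau': array([ 4.59126059e-04, -3.72322011e+01,  2.52406114e+01,  1.70932378e-02,
       -7.50476920e-05,  6.85938602e-06]), 'eef_pos': array([0.11082631, 0.48689753, 0.23041253]), 'tool_rot': array([ 7.81643593e-01,  6.23724437e-01, -8.30306564e-04,  6.56523947e-04]), 'ft_force': array([-0.99635756,  0.63435872, -0.71993002]), 'ft_torque': array([-3.85551495e-05, -2.50625187e-02, -2.82437428e-02]), 'grip_width': 0.08538491357513317}
{'K': array([[462.44220017,   0.        , 255.42380545],
       [  0.        , 462.44220017, 193.98520698],
       [  0.        ,   0.        ,   1.        ]]), 'extrinsics': array([[ 0.02712219, -0.99375386,  0.10824808,  0.35225158],
       [-0.99962832, -0.02666379,  0.00568022, -0.01104572],
       [-0.00275844, -0.10836191, -0.99410768,  1.28874686],
       [ 0.        ,  0.        ,  0.        ,  1.        ]])}
{'K': array([[477.10914024,   0.        , 253.82429242],
       [  0.        , 477.10914024, 186.86450968],
       [  0.        ,   0.        ,   1.        ]]), 'extrinsics': array([[ 0.97869525, -0.16140272,  0.12690458,  0.31053804],
       [-0.20469655, -0.7189664 ,  0.66421882, -0.77988682],
       [-0.0159666 , -0.67604473, -0.73668758,  0.90989667],
       [ 0.        ,  0.        ,  0.        ,  1.        ]])}
```

View pics/top0.png

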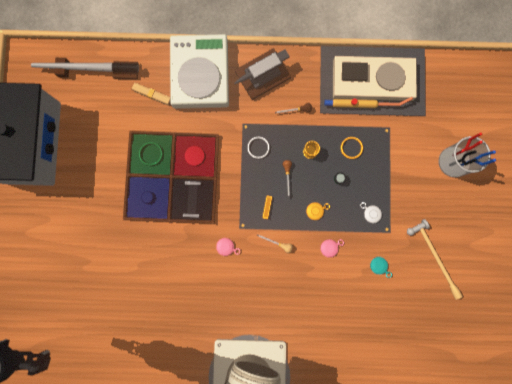

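View pics/side0.png

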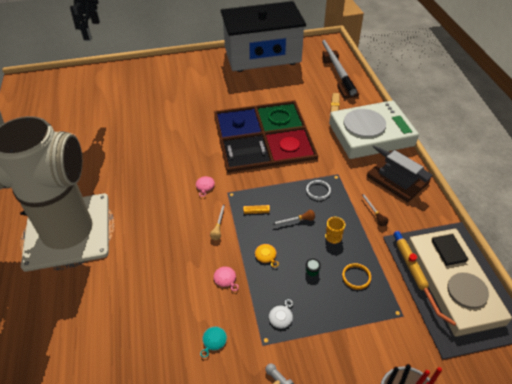

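The top view shows the tray at (125–217, 132–222) with green TL, red TR, blue BL and black BR. The gold pieces are the bangle (352,147), beaker (311,149), watch (316,211, bow towards the right) and bar (267,207). The silver bangle is at (258,147) and the silver watch at (372,213). Next I'll measure these.

```bash
cat > h.py <<'E'
import numpy as np,cv2
from workcell import camera,get_calibration
def world(n,d):
    c=get_calibration(n);K=c["K"];E=c["extrinsics"]
    v,u=np.indices(d.shape)
    P=np.stack([(u-K[0,2])/K[0,0]*d,(v-K[1,2])/K[1,1]*d,d],-1)
    return P@E[:3,:3].T+E[:3,3]
def pix(n,X):
    c=get_calibration(n);E=c["extrinsics"]
    q=c["K"]@(E[:3,:3].T@(np.asarray(X,float)-E[:3,3]));return q[:2]/q[2]
def onplane(n,u,v,z):
    c=get_calibration(n);E=c["extrinsics"]
    r=E[:3,:3]@np.linalg.solve(c["K"],[u,v,1.]);return E[:3,3]+r*(z-E[2,3])/r[2]
E
python3 - <<'E'
from h import *
for n in("top","side"):
    f=np.load(n+"0.npz");p,d=f["p"],f["d"];W=world(n,d)
    hsv=cv2.cvtColor(p,cv2.COLOR_RGB2HSV);H,S,V=cv2.split(hsv)
    print(n)
    for nm,m in dict(gold=(H>=16)&(H<=30)&(S>150)&(V>90),blue=(H>105)&(H<135)&(S>80),green=(H>45)&(H<75)&(S>80),red=((H>170)|(H<4))&(S>150)).items():
        k,l,st,c=cv2.connectedComponentsWithStats(m.astype(np.uint8),connectivity=8)
        for i in range(1,k):
            if st[i,4]<25: continue
            q=W[(l==i)&(d>0)]
            if not len(q): continue
            (cx,cy),(w,h),a=cv2.minAreaRect((q[:,:2]*1000).astype(np.float32))
            print(nm,c[i].round(0),st[i,4],"rect",round(cx,1),round(cy,1),round(w),round(h),round(a),"z",np.percentile(q[:,2],[5,50,95]).round(4))
f=np.load("top0.npz");p=f["p"]
a=cv2.resize(p[125:230,118:225],None,fx=5,fy=5,interpolation=cv2.INTER_CUBIC)
cv2.imwrite("pics/tray.png",a[...,::-1])
a=cv2.resize(p[120:235,238:393],None,fx=5,fy=5,interpolation=cv2.INTER_CUBIC)
cv2.imwrite("pics/mat.png",a[...,::-1])
E
```

```text
top
gold [150.  93.] 44 rect 770.3 299.0 14 23 70 z [0.0146 0.0247 0.0282]
gold [355. 103.] 286 rect 754.5 -276.0 21 124 1 z [0.0236 0.0312 0.0357]
gold [351. 147.] 143 rect 631.0 -270.9 60 61 0 z [-0.0003  0.0088  0.0133]
gold [311. 149.] 235 rect 617.8 -153.8 41 40 44 z [0.0021 0.0179 0.0522]
gold [267. 207.] 140 rect 456.4 -36.6 17 63 81 z [0.0026 0.0124 0.0165]
gold [316. 210.] 273 rect 456.1 -174.8 47 64 46 z [0.003  0.0129 0.0179]
blue [328. 102.] 38 rect 754.2 -200.5 21 12 88 z [0.023  0.0296 0.0328]
blue [ 46. 138.] 367 rect 620.4 548.6 15 118 90 z [0.0566 0.0929 0.1117]
blue [484. 159.] 108 rect 591.4 -604.5 28 144 18 z [0.1008 0.1358 0.1788]
blue [148. 197.] 1502 rect 475.5 295.3 111 111 89 z [0.0052 0.0096 0.0205]
green [209.  44.] 182 rect 905.8 136.9 24 68 1 z [0.0491 0.0529 0.0569]
green [151. 154.] 1431 rect 597.0 294.0 111 112 90 z [0.0051 0.0096 0.0163]
red [470. 144.] 117 rect 631.3 -564.6 25 47 25 z [0.0611 0.1206 0.1766]
red [194. 156.] 1565 rect 595.1 170.8 112 115 89 z [0.0053 0.0101 0.0172]
side
gold [350.   9.] 224 rect 1107.6 1044.9 154 79 65 z [-0.0912 -0.08
[... 628 characters left out ...]
t 619.5 549.5 26 121 89 z [0.0501 0.0828 0.1062]
blue [238. 122.] 894 rect 475.3 294.9 123 114 89 z [0.0037 0.0071 0.0178]
blue [397. 235.] 58 rect 758.3 -195.7 37 19 54 z [0.0174 0.0262 0.0303]
green [279. 117.] 872 rect 597.6 290.7 122 114 89 z [0.0037 0.0072 0.0139]
green [401. 124.] 140 rect 904.5 137.2 27 71 6 z [0.0472 0.0503 0.0536]
green [312. 273.] 29 rect 537.7 -246.5 9 26 74 z [-0.0007  0.0125  0.0188]
red [289. 144.] 1095 rect 596.1 170.2 124 116 89 z [0.0038 0.0075 0.0141]
red [413. 257.] 42 rect 761.0 -267.8 32 11 37 z [0.0337 0.0406 0.0438]
red [434. 376.] 73 rect 635.0 -553.4 5 7 67 z [0.1224 0.1513 0.1778]
red [423. 378.] 71 rect 625.8 -548.5 33 6 23 z [0.1369 0.1572 0.1766]
```

View pics/tray.png

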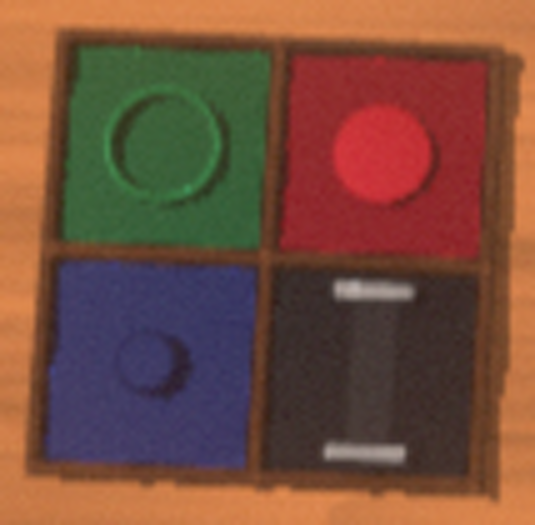

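View pics/mat.png

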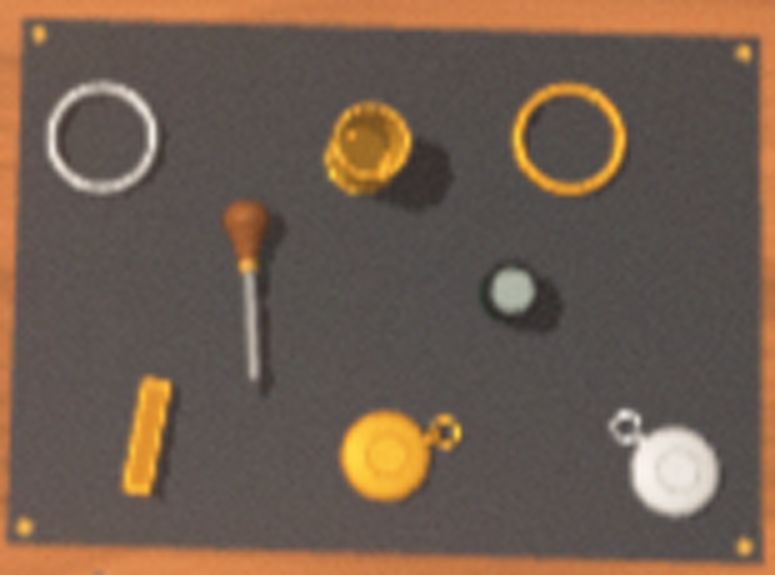

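The crops confirm the layout: the cheeks run along image-vertical, which is about world x; the watch bow points right and up, and the bar is tilted slightly. Next I'll refine the centres by circle and rectangle fits on known planes in both cameras.

```bash
cat > fit.py <<'E'
from h import *
def mask(p,c):
    H,S,V=cv2.split(cv2.cvtColor(p,cv2.COLOR_RGB2HSV))
    if c=="gold": m=(H>=14)&(H<=32)&(S>140)&(V>70)
    if c=="red": m=((H>172)|(H<4))&(S>150)&(V>185)
    return m.astype(np.uint8)
def plane_rect(n,m,xy,r,z,res=.0005):
    """orthorectify mask to plane z around xy (m); rows=+x up, cols = -y"""
    k=int(2*r/res); g=np.array([[-.5,-.5],[k-.5,-.5],[k-.5,k-.5],[-.5,k-.5]],np.float32)
    W=[(xy[0]+r,xy[1]+r),(xy[0]+r,xy[1]-r),(xy[0]-r,xy[1]-r),(xy[0]-r,xy[1]+r)]
    s=np.array([pix(n,(*w,z)) for w in W],np.float32)
    M=cv2.getPerspectiveTransform(s,g)
    return cv2.warpPerspective(m,M,(k,k),flags=cv2.INTER_LINEAR)
def tow(u,v,xy,r,res=.0005): return xy[0]+r-(v+.5)*res, xy[1]+r-(u+.5)*res
E
python3 - <<'E'
from fit import *
for n in("top","side"):
    f=np.load(n+"0.npz");p,d=f["p"],f["d"];W=world(n,d);print(n)
    for nm,(x,y) in dict(mat=(.53,-.1),bench=(.40,.05),bench2=(.45,.40)).items():
        u,v=pix(n,(x,y,0)).astype(int);print(nm,np.median(W[v-4:v+5,u-4:u+5,2]).round(4))
    G=mask(p,"gold")*255
    for nm,xy,r,z in [("bangle",(.631,-.271),.045,.010+.001),("watch",(.456,-.170),.05,.010),("bar",(.4565,-.037),.05,.012),("beaker",(.618,-.154),.04,.051)]:
        R=plane_rect(n,G,xy,r,z)>127
        R=R.astype(np.uint8)
        if nm=="watch": R=cv2.morphologyEx(R,cv2.MORPH_OPEN,cv2.getStructuringElement(cv2.MORPH_ELLIPSE,(41,41)))
        k,l,st,c=cv2.connectedComponentsWithStats(R);i=1+st[1:,4].argmax()
        cs=np.vstack(cv2.findContours((l==i).astype(np.uint8),cv2.RETR_EXTERNAL,cv2.CHAIN_APPROX_NONE)[0])
        (a,b),s,t=cv2.minAreaRect(cs);(e,g),rad=cv2.minEnclosingCircle(cs)
        x0,y0,w,h=cv2.boundingRect(cs)
        print(nm,"rect",np.round(tow(a,b,xy,r),4),np.array(s).round(0)/2,round(t,1),"circ",np.round(tow(e,g,xy,r),4),rad/2,"bbox c",np.round(tow(x0+w/2-.5,y0+h/2-.5,xy,r),4),w/2,h/2,"cen",np.round(tow(*c[i],xy,r),4))
    R=plane_rect(n,mask(p,"red")*255,(.595,.171),.05,.014)>127
    k,l,st,c=cv2.connectedComponentsWithStats(R.astype(np.uint8));i=1+st[1:,4].argmax()
    print("cushion",np.round(tow(*c[i],(.595,.171),.05),4),st[i]/2)
    # tray view
    V=plane_rect(n,p,(.536,.233),.135,.008,.0009)
    cv2.imwrite(f"pics/rect_{n}.png",V[...,::-1])
E
python3 -c "
import cv2,numpy as np
a,b=[cv2.imread(f'pics/rect_{n}.png') for n in('top','side')]
cv2.imwrite('pics/rect.png',np.hstack([a,b]));print(a.shape)"
```

```text
top
mat 0.0028
bench 0.002
bench2 0.0016
bangle rect [ 0.63   -0.2685] [62.5 64.5] 90.0 circ [ 0.6305 -0.2695] 33.38485336303711 bbox c [ 0.63   -0.2685] 65.0 63.0 cen [ 0.6304 -0.2692]
watch rect [ 0.4495 -0.169 ] [49.5 49. ] 45.0 circ [ 0.4498 -0.1689] 25.65217399597168 bbox c [ 0.45   -0.1685] 50.0 50.0 cen [ 0.4495 -0.169 ]
bar rect [ 0.4566 -0.0365] [19.5 68. ] 9.4 circ [ 0.4572 -0.0329] 33.992061614990234 bbox c [ 0.4572 -0.0355] 27.0 67.5 cen [ 0.4565 -0.0364]
beaker rect [ 0.6135 -0.151 ] [44.5 51. ] 45.0 circ [ 0.6128 -0.152 ] 27.213327407836914 bbox c [ 0.6128 -0.1518] 46.5 50.5 cen [ 0.6132 -0.1519]
cushion [0.5956 0.1721] [  23.    24.5   53.5   51.5 4224.5]
side
mat -0.0007
bench -0.0011
bench2 -0.0014
bangle rect [ 0.6293 -0.2747] [69. 64.] 32.3 circ [ 0.6296 -0.2749] 34.634273529052734 bbox c [ 0.6298 -0.2745] 69.0 66.5 cen [ 0.6298 -0.2744]
watch rect [ 0.4487 -0.1732] [52. 48.] 12.5 circ [ 0.4505 -0.1732] 26.879863739013672 bbox c [ 0.449  -0.1728] 52.5 50.0 cen [ 0.4491 -0.1732]
bar rect [ 0.4555 -0.0434] [28.5 66.5] 11.3 circ [ 0.456  -0.0417] 33.7440299987793 bbox c [ 0.4562 -0.0432] 34.5 67.5 cen [ 0.4556 -0.0434]
beaker rect [ 0.6119 -0.169 ] [68.5 44.5] 22.2 circ [ 0.6083 -0.1685] 36.60350036621094 bbox c [ 0.61   -0.1645] 59.0 58.0 cen [ 0.6112 -0.1665]
cushion [0.5905 0.1581] [  47.    34.    29.5   39.  1407.5]
(300, 300, 3)
```

View pics/rect.png

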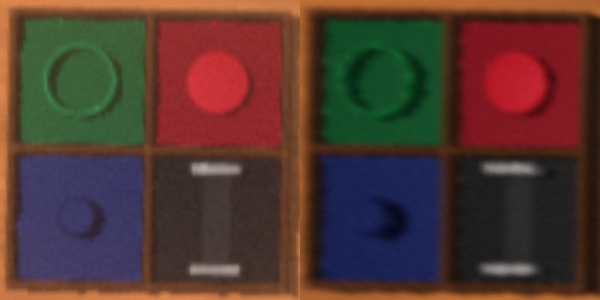

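```bash
python3 - <<'E'
from fit import *
for n,o in(("top",.0022),("side",-.001)):
    f=np.load(n+"0.npz");p,d=f["p"],f["d"];W=world(n,d);W[...,2]-=o
    s=(np.hypot(W[...,0]-.615,W[...,1]+.153)<.04)&(d>0)
    for lo,hi in((.042,.06),(.036,.06)):
        q=W[s&(W[...,2]>lo)&(W[...,2]<hi)]
        if len(q)>4:
            e,r=cv2.minEnclosingCircle((q[:,:2]*1000).astype(np.float32));print(n,lo,len(q),np.round(e,1),r,q[:,:2].min(0).round(4),q[:,:2].max(0).round(4))
print(onplane("top",312.2,148.4,.051))
# black inside of beaker & bangle depth check
for n,(u,v) in (("side",(335,219)),):print(onplane(n,u+.5,v+2,.051))
R=[cv2.resize(np.load("side0.npz")["p"][205:300,235:385],None,fx=5,fy=5,interpolation=cv2.INTER_CUBIC)]
cv2.imwrite("pics/sidemat.png",R[0][...,::-1])
E
```

```text
top 0.042 62 [ 619. -154.] 21.098567962646484 [ 0.5983 -0.1736] [ 0.6401 -0.1353]
top 0.036 72 [ 619. -154.] 21.098567962646484 [ 0.5983 -0.1736] [ 0.6401 -0.1353]
side 0.042 113 [ 616.5 -154.4] 21.862960815429688 [ 0.5966 -0.1756] [ 0.6378 -0.1329]
side 0.036 167 [ 616.5 -154.4] 21.862960815429688 [ 0.5966 -0.1756] [ 0.6378 -0.1329]
[ 0.61588583 -0.15500654  0.051     ]
[ 0.61897127 -0.15000175  0.051     ]
```

View pics/sidemat.png

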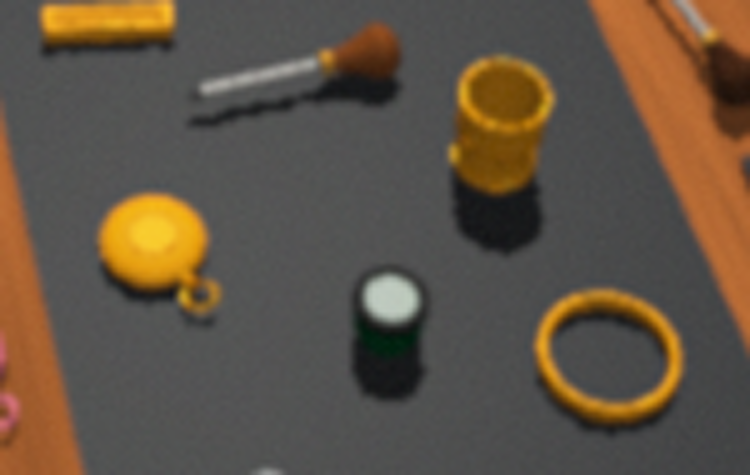

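{"fn": "step_arm", "kwargs": {
  "increments": [
    {"turn": [0, 0, -0.112], "slide": [0, 0, 0.01], "grip": -1},
    {"turn": [0, 0, -0.112], "slide": [0, 0, 0.01], "grip": -1}
  ]
}}

```text
clock: 0.27
eef_pos: [0.111, 0.4877, 0.2111]
tool_rot: [0.705, 0.709, 0.0, -0.0]
ft_force: [-0.4, -0.2, 0.0]
grip_width: 0.0853
```

Yaw is now about 90°, so tool x = +y, tool y = +x and z is down. The side crop shows beaker, bangle and watch standing free, with a small jar between them. Moving over to the bangle.

{"fn": "step_arm", "kwargs": {
  "increments": [
    {"slide": [-0.0316, 0.0216, 0]},
    {"slide": [-0.0316, 0.0216, 0]},
    {"slide": [-0.0316, 0.0216, 0]},
    {"slide": [-0.0316, 0.0216, 0]},
    {"slide": [-0.0316, 0.0216, 0]},
    {"slide": [-0.0316, 0.0216, 0]},
    {"slide": [-0.0316, 0.0216, 0]},
    {"slide": [-0.0316, 0.0216, 0]},
    {"slide": [-0.0316, 0.0216, 0]},
    {"slide": [-0.0316, 0.0216, 0]},
    {"slide": [-0.0316, 0.0216, 0]},
    {"slide": [-0.0316, 0.0216, 0]}
  ]
}}

```text
schema error: expected keys slide, turn, grip
```

{"fn": "step_arm", "kwargs": {
  "increments": [
    {"slide": [-0.0316, 0.0216, 0.008]},
    {"slide": [-0.0316, 0.0216, 0.008]},
    {"slide": [-0.0316, 0.0216, 0.008]},
    {"slide": [-0.0316, 0.0216, 0.008]},
    {"slide": [-0.0316, 0.0216, 0.008]},
    {"slide": [-0.0316, 0.0216, 0.008]},
    {"slide": [-0.0316, 0.0216, 0.008]},
    {"slide": [-0.0316, 0.0216, 0.008]},
    {"slide": [-0.0316, 0.0216, 0.008]},
    {"slide": [-0.0316, 0.0216, 0.008]},
    {"slide": [-0.0316, 0.0216, 0.008]},
    {"slide": [-0.0316, 0.0216, 0.008]}
  ]
}}

```text
schema error: expected keys slide, turn, grip
```

{"fn": "step_arm", "kwargs": {
  "increments": [
    {"slide": [0, 0, 0.01]},
    {"slide": [0, 0, 0]}
  ]
}}

```text
schema error: expected keys slide, turn, grip
```

All three keys are needed in every row.

{"fn": "step_arm", "kwargs": {
  "increments": [
    {"slide": [-0.0316, 0.0216, 0], "turn": [0, 0, 0], "grip": -1},
    {"slide": [-0.0316, 0.0216, 0], "turn": [0, 0, 0], "grip": -1},
    {"slide": [-0.0316, 0.0216, 0], "turn": [0, 0, 0], "grip": -1},
    {"slide": [-0.0316, 0.0216, 0], "turn": [0, 0, 0], "grip": -1},
    {"slide": [-0.0316, 0.0216, 0], "turn": [0, 0, 0], "grip": -1},
    {"slide": [-0.0316, 0.0216, 0], "turn": [0, 0, 0], "grip": -1},
    {"slide": [-0.0316, 0.0216, 0], "turn": [0, 0, 0], "grip": -1},
    {"slide": [-0.0316, 0.0216, 0], "turn": [0, 0, 0], "grip": -1},
    {"slide": [-0.0316, 0.0216, 0], "turn": [0, 0, 0], "grip": -1},
    {"slide": [-0.0316, 0.0216, 0], "turn": [0, 0, 0], "grip": -1},
    {"slide": [-0.0316, 0.0216, 0], "turn": [0, 0, 0], "grip": -1},
    {"slide": [-0.0316, 0.0216, 0], "turn": [0, 0, 0], "grip": -1}
  ]
}}

```text
clock: 1.27
eef_pos: [0.3706, 0.1065, 0.2112]
tool_rot: [0.707, 0.707, -0.0, -0.0]
ft_force: [0.4, 1.4, -0.2]
grip_width: 0.0853
```

{"fn": "step_arm", "kwargs": {
  "increments": [
    {"slide": [-0.0316, 0.0216, 0.008], "turn": [0, 0, 0], "grip": -1},
    {"slide": [-0.0316, 0.0216, 0.008], "turn": [0, 0, 0], "grip": -1},
    {"slide": [-0.0316, 0.0216, 0.008], "turn": [0, 0, 0], "grip": -1},
    {"slide": [-0.0316, 0.0216, 0.008], "turn": [0, 0, 0], "grip": -1},
    {"slide": [-0.0316, 0.0216, 0.008], "turn": [0, 0, 0], "grip": -1},
    {"slide": [-0.0316, 0.0216, 0.008], "turn": [0, 0, 0], "grip": -1},
    {"slide": [-0.0316, 0.0216, 0.008], "turn": [0, 0, 0], "grip": -1},
    {"slide": [-0.0316, 0.0216, 0.008], "turn": [0, 0, 0], "grip": -1},
    {"slide": [-0.0316, 0.0216, 0.008], "turn": [0, 0, 0], "grip": -1},
    {"slide": [-0.0316, 0.0216, 0.008], "turn": [0, 0, 0], "grip": -1},
    {"slide": [-0.0316, 0.0216, 0.008], "turn": [0, 0, 0], "grip": -1},
    {"slide": [-0.0316, 0.0216, 0.008], "turn": [0, 0, 0], "grip": -1}
  ]
}}

```text
clock: 2.27
eef_pos: [0.6298, -0.2723, 0.114]
tool_rot: [0.707, 0.707, -0.0, -0.001]
ft_force: [0.5, -0.5, 0.4]
grip_width: 0.0851
```

{"fn": "step_arm", "kwargs": {
  "increments": [
    {"slide": [0, 0, 0.01], "turn": [0, 0, 0], "grip": -1},
    {"slide": [0, 0, 0], "turn": [0, 0, 0], "grip": -1}
  ]
}}

```text
clock: 2.43
eef_pos: [0.6279, -0.2719, 0.1001]
tool_rot: [0.708, 0.706, -0.001, -0.003]
ft_force: [-0.7, -0.1, -1.9]
grip_width: 0.0856
```

{"fn": "step_arm", "kwargs": {
  "increments": [
    {"slide": [0.002, 0.002, 0.025], "turn": [0, 0, 0], "grip": -0.7},
    {"slide": [0, 0, 0.025], "turn": [0, 0, 0], "grip": -0.7},
    {"slide": [0, 0, 0.025], "turn": [0, 0, 0], "grip": -0.7},
    {"slide": [0, 0, 0.015], "turn": [0, 0, 0], "grip": -0.7},
    {"slide": [0, 0, 0.006], "turn": [0, 0, 0], "grip": -0.7},
    {"slide": [0, 0, 0], "turn": [0, 0, 0], "grip": -0.7}
  ]
}}

```text
clock: 2.93
eef_pos: [0.6296, -0.267, 0.0078]
tool_rot: [0.707, 0.708, -0.001, -0.002]
ft_force: [-0.6, 0.0, 0.2]
grip_width: 0.0727
```

{"fn": "step_arm", "kwargs": {
  "increments": [
    {"slide": [0, 0, 0.002], "turn": [0, 0, 0], "grip": -0.7},
    {"slide": [0, 0, 0.002], "turn": [0, 0, 0], "grip": -0.7},
    {"slide": [0, 0, 0], "turn": [0, 0, 0], "grip": -0.7}
  ]
}}

```text
clock: 3.18
eef_pos: [0.6324, -0.2689, 0.0069]
tool_rot: [0.707, 0.707, 0.0, 0.001]
ft_force: [-1.1, -0.4, -0.1]
grip_width: 0.0726
```

{"fn": "step_arm", "kwargs": {
  "increments": [
    {"slide": [0, 0, 0.0015], "turn": [0, 0, 0], "grip": -0.7},
    {"slide": [0, 0, 0], "turn": [0, 0, 0], "grip": -0.7}
  ]
}}

```text
clock: 3.35
eef_pos: [0.6319, -0.2689, 0.0045]
tool_rot: [0.707, 0.707, 0.0, 0.001]
ft_force: [-0.2, 0.2, -0.0]
grip_width: 0.0723
```

{"fn": "step_arm", "kwargs": {
  "increments": [
    {"slide": [0, 0, 0.002], "turn": [0, 0, 0], "grip": -0.7},
    {"slide": [0, 0, 0.0015], "turn": [0, 0, 0], "grip": -0.7},
    {"slide": [0, 0, 0], "turn": [0, 0, 0], "grip": -0.7}
  ]
}}

```text
clock: 3.6
eef_pos: [0.6312, -0.2687, -0.0001]
tool_rot: [0.707, 0.707, -0.0, -0.0]
ft_force: [-0.5, -0.6, -0.5]
grip_width: 0.0725
```

{"fn": "step_arm", "kwargs": {
  "increments": [
    {"slide": [0, 0, 0.002], "turn": [0, 0, 0], "grip": -0.7},
    {"slide": [0, 0, 0], "turn": [0, 0, 0], "grip": -0.7}
  ]
}}

```text
clock: 3.77
eef_pos: [0.6312, -0.2687, -0.0022]
tool_rot: [0.707, 0.707, -0.0, -0.0]
ft_force: [-0.1, 0.2, -0.3]
grip_width: 0.0723
```

{"fn": "step_arm", "kwargs": {
  "increments": [
    {"slide": [0, 0, 0.002], "turn": [0, 0, 0], "grip": -0.7},
    {"slide": [0, 0, 0], "turn": [0, 0, 0], "grip": -0.7}
  ]
}}

```text
clock: 3.93
eef_pos: [0.6313, -0.2687, -0.0042]
tool_rot: [0.707, 0.707, -0.0, -0.0]
ft_force: [-0.0, 0.4, 0.3]
grip_width: 0.0728
```

{"fn": "step_arm", "kwargs": {
  "increments": [
    {"slide": [0, 0, 0.001], "turn": [0, 0, 0], "grip": -0.7},
    {"slide": [0, 0, 0], "turn": [0, 0, 0], "grip": -0.55},
    {"slide": [0, 0, 0], "turn": [0, 0, 0], "grip": -0.5}
  ]
}}

```text
clock: 4.18
eef_pos: [0.6315, -0.269, -0.0047]
tool_rot: [0.707, 0.707, -0.0, 0.0]
ft_force: [-0.3, 0.2, -0.8]
grip_width: 0.0639
```

{"fn": "step_arm", "kwargs": {
  "increments": [
    {"slide": [0, 0, 0], "turn": [0, 0, 0], "grip": -0.3},
    {"slide": [0, 0, 0], "turn": [0, 0, 0], "grip": -0.2},
    {"slide": [0, 0, 0], "turn": [0, 0, 0], "grip": 0},
    {"slide": [0, 0, 0], "turn": [0, 0, 0], "grip": 0}
  ]
}}

```text
clock: 4.52
eef_pos: [0.632, -0.269, -0.0039]
tool_rot: [0.707, 0.707, 0.0, 0.001]
ft_force: [-0.5, 0.7, 4.5]
grip_width: 0.0596
```

{"fn": "step_arm", "kwargs": {
  "increments": [
    {"slide": [0, 0, -0.005], "turn": [0, 0, 0], "grip": 0},
    {"slide": [0, 0, -0.02], "turn": [0, 0, 0], "grip": 0},
    {"slide": [0, 0, -0.035], "turn": [0, 0, 0], "grip": 0},
    {"slide": [0, 0, -0.02], "turn": [0, 0, 0], "grip": 0},
    {"slide": [0, 0, 0], "turn": [0, 0, 0], "grip": 0}
  ]
}}

```text
clock: 4.93
eef_pos: [0.6347, -0.27, 0.0811]
tool_rot: [0.707, 0.707, 0.002, 0.004]
ft_force: [1.4, -0.5, 0.4]
grip_width: 0.0599
```

```bash
python3 - <<'E'
from fit import *
p,d=camera("side");cv2.imwrite("pics/s1.png",cv2.resize(p[120:330,220:470],None,fx=3,fy=2.8,interpolation=cv2.INTER_CUBIC)[...,::-1])
E
```

```text
(no output)
```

View pics/s1.png

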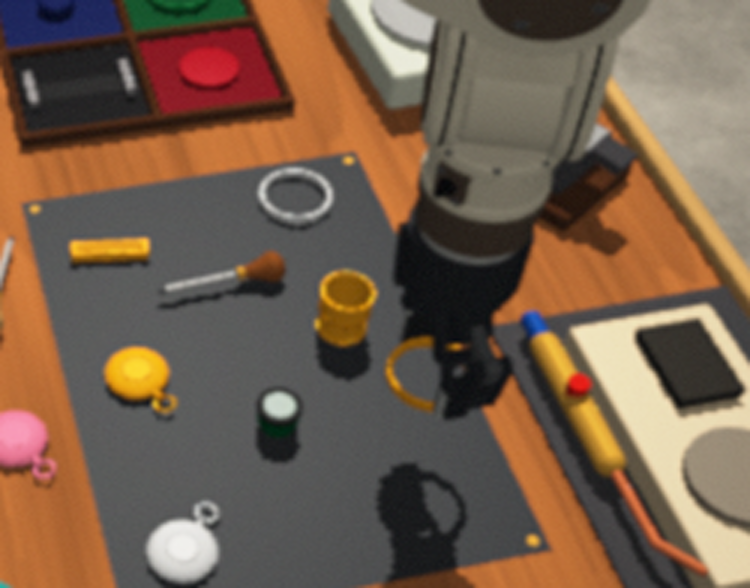

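The ring is off the mat, but it looks off-centre in the jaws (ring around (427,375) in the crop, fingers at about (465,375)) and the opening reads 60 mm instead of 62. I'll measure the held ring.

```bash
python3 - <<'E'
from fit import *
from workcell import telemetry
o=telemetry.get_obs();print(o["eef_pos"],o["tool_rot"])
for n,off in(("top",.0022),("side",-.001)):
    p,d=camera(n);W=world(n,d);W[...,2]-=off
    s=(np.hypot(W[...,0]-.625,W[...,1]+.27)<.075)&(W[...,2]>.05)&(W[...,2]<.14)&(mask(p,"gold")>0)
    q=W[s];print(n,len(q))
    if len(q)<10: continue
    e,r=cv2.minEnclosingCircle((q[:,:2]*1000).astype(np.float32));print(np.round(e,1),r,q.min(0).round(4),q.max(0).round(4))
    A=np.c_[q[:,:2]-q[:,:2].mean(0),np.ones(len(q))];print("plane",np.linalg.lstsq(A,q[:,2],rcond=None)[0])
    x0,y0=pix(n,(.625,-.27,.08)).astype(int)
    cv2.imwrite(f"pics/r_{n}.png",cv2.resize(p[y0-45:y0+45,x0-60:x0+60],None,fx=3.3,fy=3.3,interpolation=cv2.INTER_CUBIC)[...,::-1])
a,b=[cv2.imread(f'pics/r_{n}.png') for n in('top','side')];cv2.imwrite('pics/r.png',np.hstack([a,b]))
E
```

```text
[ 0.63346087 -0.2694685   0.07846394] [0.70701252 0.70719505 0.00116712 0.00266475]
top 10
[ 619.3 -246. ] 6.771690845489502 [ 0.6135 -0.2495  0.0799] [ 0.625  -0.2425  0.0931]
plane [-0.02359315 -0.56414222  0.08653749]
side 122
[ 629.2 -271. ] 33.36507797241211 [ 0.6002 -0.3028  0.0806] [ 0.655  -0.2388  0.0934]
plane [-0.05387245  0.0188689   0.08742887]
```

View pics/r.png

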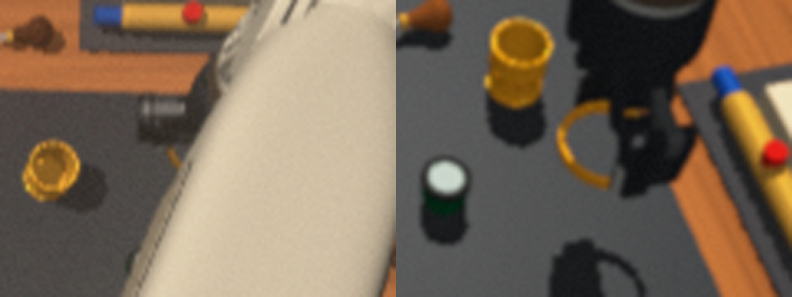

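The side depth puts the ring at about (0.630, −0.271), level within noise, so the grip is good and the offset was perspective. Carrying it to the blue insert.

{"fn": "step_arm", "kwargs": {
  "increments": [
    {"slide": [0.0377, -0.0103, 0], "turn": [0, 0, 0], "grip": 0},
    {"slide": [0.0377, -0.0103, 0], "turn": [0, 0, 0], "grip": 0},
    {"slide": [0.0377, -0.0103, 0], "turn": [0, 0, 0], "grip": 0},
    {"slide": [0.0377, -0.0103, 0], "turn": [0, 0, 0], "grip": 0},
    {"slide": [0.0377, -0.0103, 0], "turn": [0, 0, 0], "grip": 0},
    {"slide": [0.0377, -0.0103, 0], "turn": [0, 0, 0], "grip": 0},
    {"slide": [0.0377, -0.0103, 0], "turn": [0, 0, 0], "grip": 0},
    {"slide": [0.0377, -0.0103, 0], "turn": [0, 0, 0], "grip": 0}
  ]
}}

```text
clock: 5.75
eef_pos: [0.5463, 0.0343, 0.0731]
tool_rot: [0.707, 0.707, -0.002, -0.002]
ft_force: [0.1, 1.6, -0.6]
grip_width: 0.0604
```

{"fn": "step_arm", "kwargs": {
  "increments": [
    {"slide": [0.0377, -0.0103, 0], "turn": [0, 0, 0], "grip": 0},
    {"slide": [0.0377, -0.0103, 0], "turn": [0, 0, 0], "grip": 0},
    {"slide": [0.0377, -0.0103, 0], "turn": [0, 0, 0], "grip": 0},
    {"slide": [0.0377, -0.0103, 0], "turn": [0, 0, 0], "grip": 0},
    {"slide": [0.0377, -0.0103, 0], "turn": [0, 0, 0], "grip": 0},
    {"slide": [0.0377, -0.0103, 0], "turn": [0, 0, 0], "grip": 0},
    {"slide": [0.0372, -0.0108, 0], "turn": [0, 0, 0], "grip": 0},
    {"slide": [0, 0, 0], "turn": [0, 0, 0], "grip": 0},
    {"slide": [0, 0, 0], "turn": [0, 0, 0], "grip": 0}
  ]
}}

```text
clock: 6.5
eef_pos: [0.474, 0.2975, 0.0732]
tool_rot: [0.705, 0.709, -0.002, -0.0]
ft_force: [-0.1, 0.4, -1.1]
grip_width: 0.0598
```

```bash
python3 - <<'E'
from fit import *
from workcell import telemetry
o=telemetry.get_obs();print(o["eef_pos"],o["tool_rot"],o["grip_width"])
for n,off in(("top",.0022),("side",-.001)):
    p,d=camera(n);W=world(n,d);W[...,2]-=off
    s=(np.hypot(W[...,0]-.475,W[...,1]-.295)<.075)&(W[...,2]>.05)&(W[...,2]<.14)&(mask(p,"gold")>0)
    q=W[s];print(n,len(q))
    if len(q)<10: continue
    e,r=cv2.minEnclosingCircle((q[:,:2]*1000).astype(np.float32));print(np.round(e,1),r,q.min(0).round(4),q.max(0).round(4))
    A=np.c_[q[:,:2]-q[:,:2].mean(0),np.ones(len(q))];print("plane",np.linalg.lstsq(A,q[:,2],rcond=None)[0])
E
```

```text
[0.474028   0.29753964 0.07316455] [ 7.05346865e-01  7.08859371e-01 -2.00940416e-03 -3.93047536e-04] 0.05977988659691396
top 28
[474.4 296.5] 30.186540603637695 [0.4456 0.2707 0.0776] [0.5041 0.3113 0.0907]
plane [0.00074057 0.06317613 0.08554183]
side 87
[475.3 279.4] 48.34210968017578 [0.4439 0.2322 0.0758] [0.5043 0.3266 0.1395]
plane [ 0.02445864 -0.17870694  0.08557097]
```

{"fn": "step_arm", "kwargs": {
  "increments": [
    {"slide": [-0.001, 0.0005, 0.02], "turn": [0, 0, 0], "grip": 0},
    {"slide": [0, 0, 0.025], "turn": [0, 0, 0], "grip": 0},
    {"slide": [0, 0, 0.015], "turn": [0, 0, 0], "grip": 0},
    {"slide": [0, 0, 0.006], "turn": [0, 0, 0], "grip": 0},
    {"slide": [0, 0, 0.003], "turn": [0, 0, 0], "grip": 0},
    {"slide": [0, 0, 0.002], "turn": [0, 0, 0], "grip": 0},
    {"slide": [0, 0, 0], "turn": [0, 0, 0], "grip": 0},
    {"slide": [0, 0, 0], "turn": [0, 0, 0], "grip": 0}
  ]
}}

```text
clock: 7.27
eef_pos: [0.4778, 0.2953, 0.0053]
tool_rot: [0.707, 0.707, 0.001, 0.0]
ft_force: [-0.2, 0.0, -0.7]
grip_width: 0.0601
```

{"fn": "step_arm", "kwargs": {
  "increments": [
    {"slide": [0, 0, 0.001], "turn": [0, 0, 0], "grip": 0},
    {"slide": [0, 0, 0], "turn": [0, 0, 0], "grip": 0},
    {"slide": [0, 0, 0], "turn": [0, 0, 0], "grip": 0}
  ]
}}

```text
clock: 7.52
eef_pos: [0.4776, 0.2956, 0.0041]
tool_rot: [0.707, 0.707, 0.001, 0.0]
ft_force: [1.3, -0.7, 1.4]
grip_width: 0.0601
```

{"fn": "step_arm", "kwargs": {
  "increments": [
    {"slide": [0, 0, 0.001], "turn": [0, 0, 0], "grip": 0},
    {"slide": [0, 0, 0], "turn": [0, 0, 0], "grip": 0},
    {"slide": [0, 0, 0], "turn": [0, 0, 0], "grip": 0}
  ]
}}

```text
clock: 7.77
eef_pos: [0.4776, 0.2956, 0.004]
tool_rot: [0.707, 0.707, 0.001, 0.0]
ft_force: [-1.0, -1.0, 7.5]
grip_width: 0.0599
```

{"fn": "step_arm", "kwargs": {
  "increments": [
    {"slide": [0, 0, -0.0005], "turn": [0, 0, 0], "grip": -0.5},
    {"slide": [0, 0, 0], "turn": [0, 0, 0], "grip": -0.7},
    {"slide": [0, 0, 0], "turn": [0, 0, 0], "grip": -0.7},
    {"slide": [0, 0, 0], "turn": [0, 0, 0], "grip": -0.7},
    {"slide": [0, 0, -0.005], "turn": [0, 0, 0], "grip": -0.7},
    {"slide": [0, 0, -0.015], "turn": [0, 0, 0], "grip": -0.7},
    {"slide": [0, 0, -0.04], "turn": [0, 0, 0], "grip": -0.7},
    {"slide": [0, 0, -0.04], "turn": [0, 0, 0], "grip": -0.7}
  ]
}}

```text
clock: 8.43
eef_pos: [0.4751, 0.2941, 0.1021]
tool_rot: [0.707, 0.707, -0.003, -0.001]
ft_force: [1.4, 0.8, 1.3]
grip_width: 0.0726
```

{"fn": "step_arm", "kwargs": {
  "increments": [
    {"slide": [-0.0387, -0.0023, 0], "turn": [0, 0, 0], "grip": -0.6},
    {"slide": [-0.0387, -0.0023, 0], "turn": [0, 0, 0], "grip": -0.6},
    {"slide": [-0.0387, -0.0023, 0], "turn": [0, 0, 0], "grip": -0.6},
    {"slide": [-0.0387, -0.0023, 0], "turn": [0, 0, 0], "grip": -0.6},
    {"slide": [-0.0387, -0.0023, 0], "turn": [0, 0, 0], "grip": -0.6},
    {"slide": [-0.0387, -0.0023, 0], "turn": [0, 0, 0], "grip": -0.6},
    {"slide": [-0.0387, -0.0023, 0], "turn": [0, 0, 0], "grip": -0.6},
    {"slide": [-0.0387, -0.0023, 0], "turn": [0, 0, 0], "grip": -0.6},
    {"slide": [-0.0387, -0.0023, 0], "turn": [0, 0, 0], "grip": -0.6},
    {"slide": [-0.0387, -0.0023, 0], "turn": [0, 0, 0], "grip": -0.6},
    {"slide": [-0.0387, -0.0023, 0], "turn": [0, 0, 0], "grip": -0.6},
    {"slide": [-0.0387, -0.0023, 0], "turn": [0, 0, 0], "grip": -0.6}
  ]
}}

```text
clock: 9.43
eef_pos: [0.449, -0.1711, 0.1032]
tool_rot: [0.707, 0.707, 0.0, 0.0]
ft_force: [1.0, -0.2, -0.1]
grip_width: 0.0684
```

{"fn": "step_arm", "kwargs": {
  "increments": [
    {"slide": [0, 0, 0], "turn": [0, 0, 0.12], "grip": -0.6},
    {"slide": [0, 0, 0], "turn": [0, 0, 0.12], "grip": -0.6},
    {"slide": [0, 0, 0], "turn": [0, 0, 0.12], "grip": -0.6},
    {"slide": [0, 0, 0], "turn": [0, 0, 0.12], "grip": -0.6},
    {"slide": [0, 0, 0], "turn": [0, 0, 0.12], "grip": -0.6},
    {"slide": [0, 0, 0], "turn": [0, 0, 0.12], "grip": -0.6},
    {"slide": [0, 0, 0], "turn": [0, 0, 0.12], "grip": -0.6},
    {"slide": [0, 0, 0], "turn": [0, 0, 0.12], "grip": -0.6},
    {"slide": [0, 0, 0], "turn": [0, 0, 0.12], "grip": -0.6},
    {"slide": [0, 0, 0], "turn": [0, 0, 0.12], "grip": -0.6},
    {"slide": [0, 0, 0], "turn": [0, 0, 0.12], "grip": -0.6},
    {"slide": [0, 0, 0], "turn": [0, 0, 0.12], "grip": -0.6}
  ]
}}

```text
clock: 10.43
eef_pos: [0.4493, -0.1692, 0.103]
tool_rot: [0.998, 0.062, 0.0, -0.0]
ft_force: [-0.4, 0.5, -0.1]
grip_width: 0.0686
```

{"fn": "step_arm", "kwargs": {
  "increments": [
    {"slide": [0, 0, 0], "turn": [0, 0, 0.12], "grip": -0.6},
    {"slide": [0, 0, 0], "turn": [0, 0, 0.0108], "grip": -0.6},
    {"slide": [0, 0, 0], "turn": [0, 0, 0], "grip": -0.6},
    {"slide": [0, 0, 0], "turn": [0, 0, 0], "grip": -0.6}
  ]
}}

```text
clock: 10.77
eef_pos: [0.4494, -0.1692, 0.103]
tool_rot: [1.0, 0.001, 0.0, 0.0]
ft_force: [-0.3, -0.3, 0.6]
grip_width: 0.0684
```

```bash
python3 - <<'E'
from fit import *
p,d=camera("top");R=plane_rect("top",mask(p,"gold")*255,(.475,.2955),.045,.016)>127
k,l,st,c=cv2.connectedComponentsWithStats(R.astype(np.uint8));i=1+st[1:,4].argmax()
print("ring",np.round(tow(*c[i],(.475,.2955),.045),4),st[i]/2)
V=plane_rect("top",p,(.536,.233),.135,.008,.0009);cv2.imwrite("pics/t2.png",V[...,::-1])
E
```

```text
ring [0.4773 0.2949] [  12.5   10.5   64.    64.5 2183. ]
```

View pics/t2.png

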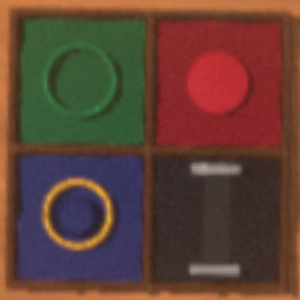

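The bangle lies around the stump, ring centre at (78,214) against pad centre (80,218), so about 2.5 mm towards +x. Next is the watch, with the jaws along x and clear of the bow.

{"fn": "step_arm", "kwargs": {
  "increments": [
    {"slide": [0, 0, 0.035], "turn": [0, 0, 0], "grip": -0.6},
    {"slide": [0, 0, 0.035], "turn": [0, 0, 0], "grip": -0.6},
    {"slide": [0, 0, 0.02], "turn": [0, 0, 0], "grip": -0.6},
    {"slide": [0, 0, 0.009], "turn": [0, 0, 0], "grip": -0.6},
    {"slide": [0, 0, 0.003], "turn": [0, 0, 0], "grip": -0.5},
    {"slide": [0, 0, 0.002], "turn": [0, 0, 0], "grip": -0.4},
    {"slide": [0, 0, 0], "turn": [0, 0, 0], "grip": -0.3},
    {"slide": [0, 0, 0], "turn": [0, 0, 0], "grip": -0.3}
  ]
}}

```text
clock: 11.48
eef_pos: [0.4507, -0.1697, 0.0001]
tool_rot: [1.0, 0.0, 0.001, 0.0]
ft_force: [0.2, -0.2, 0.1]
grip_width: 0.0558
```

{"fn": "step_arm", "kwargs": {
  "increments": [
    {"slide": [0, 0, 0], "turn": [0, 0, 0], "grip": -0.2},
    {"slide": [0, 0, 0], "turn": [0, 0, 0], "grip": -0.1},
    {"slide": [0, 0, 0], "turn": [0, 0, 0], "grip": 0.1},
    {"slide": [0, 0, 0], "turn": [0, 0, 0], "grip": 0.3},
    {"slide": [0, 0, 0], "turn": [0, 0, 0], "grip": 0.3},
    {"slide": [0, 0, 0], "turn": [0, 0, 0], "grip": 0.3}
  ]
}}

```text
clock: 11.98
eef_pos: [0.4504, -0.1696, 0.0007]
tool_rot: [1.0, 0.0, 0.001, 0.001]
ft_force: [-1.7, 1.0, 9.4]
grip_width: 0.0449
```

{"fn": "step_arm", "kwargs": {
  "increments": [
    {"slide": [0, 0, -0.005], "turn": [0, 0, 0], "grip": 0.3},
    {"slide": [0, 0, -0.015], "turn": [0, 0, 0], "grip": 0.3},
    {"slide": [0, 0, -0.035], "turn": [0, 0, 0], "grip": 0.3},
    {"slide": [0, 0, -0.025], "turn": [0, 0, 0], "grip": 0.3},
    {"slide": [0, 0, 0], "turn": [0, 0, 0], "grip": 0.3}
  ]
}}

```text
clock: 12.4
eef_pos: [0.4532, -0.1706, 0.0841]
tool_rot: [1.0, 0.0, 0.005, 0.002]
ft_force: [0.9, -0.5, -0.5]
grip_width: 0.0445
```

```bash
python3 - <<'E'
from fit import *
from workcell import telemetry
o=telemetry.get_obs();print(o["eef_pos"],o["tool_rot"],o["grip_width"])
for n,off in(("top",.0022),("side",-.001)):
    p,d=camera(n);W=world(n,d);W[...,2]-=off
    s=(np.hypot(W[...,0]-.45,W[...,1]+.175)<.06)&(W[...,2]>.04)&(W[...,2]<.14)&(mask(p,"gold")>0)
    q=W[s];print(n,len(q))
    if len(q)<10: continue
    print(q.min(0).round(4),q.max(0).round(4))
    A=np.c_[q[:,:2]-q[:,:2].mean(0),np.ones(len(q))];print("plane",np.linalg.lstsq(A,q[:,2],rcond=None)[0])
    x0,y0=pix(n,(.45,-.17,.08)).astype(int)
    cv2.imwrite(f"pics/r_{n}.png",cv2.resize(p[y0-45:y0+45,x0-60:x0+60],None,fx=3.3,fy=3.3,interpolation=cv2.INTER_CUBIC)[...,::-1])
a,b=[cv2.imread(f'pics/r_{n}.png') for n in('top','side')];cv2.imwrite('pics/w.png',np.hstack([a,b]))
E
```

```text
[ 0.45315207 -0.17058239  0.0840894 ] [9.99987587e-01 1.43156444e-04 4.66959580e-03 1.73182958e-03] 0.04446567672335792
top 10
[ 0.4398 -0.1524  0.0871] [ 0.4547 -0.1462  0.0956]
plane [ 0.33587754 -0.38189466  0.09151009]
side 342
[ 0.4291 -0.2111  0.0835] [ 0.4744 -0.1475  0.1015]
plane [-0.00262916  0.08174482  0.0926345 ]
```

View pics/w.png

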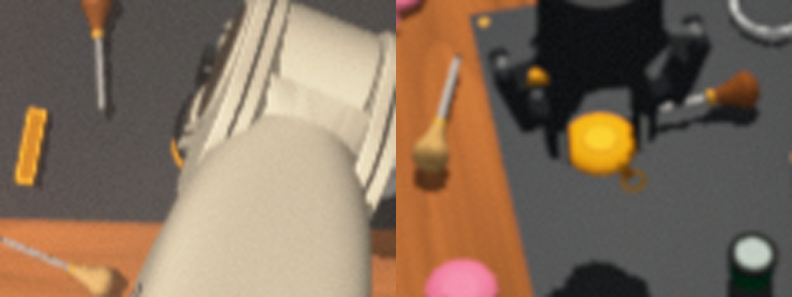

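The watch is held level, bow free. Carrying it to the red cushion.

{"fn": "step_arm", "kwargs": {
  "increments": [
    {"slide": [0.0146, -0.0341, 0], "turn": [0, 0, 0], "grip": 0.3},
    {"slide": [0.0146, -0.0341, 0], "turn": [0, 0, 0], "grip": 0.3},
    {"slide": [0.0146, -0.0341, 0], "turn": [0, 0, 0], "grip": 0.3},
    {"slide": [0.0146, -0.0341, 0], "turn": [0, 0, 0], "grip": 0.3},
    {"slide": [0.0146, -0.0341, 0], "turn": [0, 0, 0], "grip": 0.3},
    {"slide": [0.0146, -0.0341, 0], "turn": [0, 0, 0], "grip": 0.3},
    {"slide": [0.0146, -0.0341, 0], "turn": [0, 0, 0], "grip": 0.3},
    {"slide": [0.0146, -0.0341, 0], "turn": [0, 0, 0], "grip": 0.3},
    {"slide": [0.0146, -0.0341, 0], "turn": [0, 0, 0], "grip": 0.3},
    {"slide": [0.0146, -0.0341, 0], "turn": [0, 0, 0], "grip": 0.3},
    {"slide": [0, 0, 0], "turn": [0, 0, 0], "grip": 0.3},
    {"slide": [0, 0, 0], "turn": [0, 0, 0], "grip": 0.3}
  ]
}}

```text
clock: 13.5
eef_pos: [0.5943, 0.1737, 0.0761]
tool_rot: [1.0, 0.002, -0.002, 0.001]
ft_force: [-0.6, -0.9, -1.8]
grip_width: 0.0443
```

{"fn": "step_arm", "kwargs": {
  "increments": [
    {"slide": [0, 0, 0.02], "turn": [0, 0, 0], "grip": 0.3},
    {"slide": [0, 0, 0.02], "turn": [0, 0, 0], "grip": 0.3},
    {"slide": [0, 0, 0.015], "turn": [0, 0, 0], "grip": 0.3},
    {"slide": [0, 0, 0.006], "turn": [0, 0, 0], "grip": 0.3},
    {"slide": [0, 0, 0.002], "turn": [0, 0, 0], "grip": 0.3},
    {"slide": [0, 0, 0], "turn": [0, 0, 0], "grip": 0.3},
    {"slide": [0, 0, 0], "turn": [0, 0, 0], "grip": 0.3}
  ]
}}

```text
clock: 14.08
eef_pos: [0.5947, 0.1706, 0.0155]
tool_rot: [1.0, -0.001, -0.001, 0.0]
ft_force: [0.5, -0.0, -1.0]
grip_width: 0.0446
```

{"fn": "step_arm", "kwargs": {
  "increments": [
    {"slide": [0.0005, -0.001, 0.001], "turn": [0, 0, 0], "grip": 0.3},
    {"slide": [0, 0, 0.001], "turn": [0, 0, 0], "grip": 0.3},
    {"slide": [0, 0, 0], "turn": [0, 0, 0], "grip": 0.3},
    {"slide": [0, 0, 0], "turn": [0, 0, 0], "grip": 0.3}
  ]
}}

```text
clock: 14.42
eef_pos: [0.5958, 0.1719, 0.0148]
tool_rot: [1.0, -0.0, 0.0, 0.001]
ft_force: [-3.1, -2.4, 5.4]
grip_width: 0.0447
```

{"fn": "step_arm", "kwargs": {
  "increments": [
    {"slide": [0, 0, 0.001], "turn": [0, 0, 0], "grip": 0.3},
    {"slide": [0, 0, 0], "turn": [0, 0, 0], "grip": 0.3},
    {"slide": [0, 0, 0], "turn": [0, 0, 0], "grip": 0.3}
  ]
}}

```text
clock: 14.67
eef_pos: [0.5958, 0.1719, 0.0148]
tool_rot: [1.0, -0.0, 0.0, 0.001]
ft_force: [-5.4, -2.0, 10.6]
grip_width: 0.0441
```

{"fn": "step_arm", "kwargs": {
  "increments": [
    {"slide": [0, 0, -0.001], "turn": [0, 0, 0], "grip": 0},
    {"slide": [0, 0, 0], "turn": [0, 0, 0], "grip": -0.3},
    {"slide": [0, 0, 0], "turn": [0, 0, 0], "grip": -0.3},
    {"slide": [0, 0, 0], "turn": [0, 0, 0], "grip": -0.3},
    {"slide": [0, 0, -0.005], "turn": [0, 0, 0], "grip": -0.3},
    {"slide": [0, 0, -0.015], "turn": [0, 0, 0], "grip": -0.3},
    {"slide": [0, 0, -0.035], "turn": [0, 0, 0], "grip": -0.3},
    {"slide": [0, 0, -0.035], "turn": [0, 0, 0], "grip": -0.3},
    {"slide": [0, 0, 0], "turn": [0, 0, 0], "grip": -0.3}
  ]
}}

```text
clock: 15.42
eef_pos: [0.6006, 0.1743, 0.1119]
tool_rot: [1.0, 0.0, 0.006, -0.002]
ft_force: [1.1, 0.1, 2.0]
grip_width: 0.0557
```

{"fn": "step_arm", "kwargs": {
  "increments": [
    {"slide": [0.0024, 0.0363, 0], "turn": [0, 0, 0], "grip": -0.6},
    {"slide": [0.0024, 0.0363, 0], "turn": [0, 0, 0], "grip": -0.6},
    {"slide": [0.0024, 0.0363, 0], "turn": [0, 0, 0], "grip": -0.6},
    {"slide": [0.0024, 0.0363, 0], "turn": [0, 0, 0], "grip": -0.6},
    {"slide": [0.0024, 0.0363, 0], "turn": [0, 0, 0], "grip": -0.6},
    {"slide": [0.0024, 0.0363, 0], "turn": [0, 0, 0], "grip": -0.6},
    {"slide": [0.0024, 0.0363, 0], "turn": [0, 0, 0], "grip": -0.6},
    {"slide": [0.0024, 0.0363, 0], "turn": [0, 0, 0], "grip": -0.6},
    {"slide": [0.0024, 0.0363, 0], "turn": [0, 0, 0], "grip": -0.6},
    {"slide": [0, 0, 0], "turn": [0, 0, 0], "grip": -0.6},
    {"slide": [0, 0, 0], "turn": [0, 0, 0], "grip": -0.6},
    {"slide": [0, 0, 0], "turn": [0, 0, 0], "grip": -0.6}
  ]
}}

```text
clock: 16.42
eef_pos: [0.6174, -0.1539, 0.1037]
tool_rot: [1.0, -0.0, -0.0, -0.0]
ft_force: [0.0, 0.4, -0.1]
grip_width: 0.0686
```

```bash
python3 - <<'E'
from fit import *
p,d=camera("top");xy=(.595,.1715)
for nm,m,z in(("gold",mask(p,"gold"),.023),("red",mask(p,"red"),.014)):
    R=(plane_rect("top",m*255,xy,.05,z)>127).astype(np.uint8)
    if nm=="gold":R=cv2.morphologyEx(R,cv2.MORPH_OPEN,cv2.getStructuringElement(cv2.MORPH_ELLIPSE,(41,41)))
    k,l,st,c=cv2.connectedComponentsWithStats(R);i=1+st[1:,4].argmax()
    print(nm,np.round(tow(*c[i],xy,.05),4),st[i]/2)
V=plane_rect("top",p,(.536,.233),.135,.008,.0009);cv2.imwrite("pics/t3.png",V[...,::-1])
E
```

```text
gold [0.5965 0.1726] [  25.    23.5   47.5   49.  3610. ]Traceback (most recent call last):
  File "<stdin>", line 6, in <module>
ValueError: attempt to get argmax of an empty sequence
```

The watch sits about 1 mm from the cushion centre. Now the beaker.

{"fn": "step_arm", "kwargs": {
  "increments": [
    {"slide": [0, 0.0005, 0.025], "turn": [0, 0, 0], "grip": -0.6},
    {"slide": [0, 0, 0.03], "turn": [0, 0, 0], "grip": -0.6},
    {"slide": [0, 0, 0.02], "turn": [0, 0, 0], "grip": -0.5},
    {"slide": [0, 0, 0.006], "turn": [0, 0, 0], "grip": -0.3},
    {"slide": [0, 0, 0], "turn": [0, 0, 0], "grip": -0.2},
    {"slide": [0, 0, 0], "turn": [0, 0, 0], "grip": -0.1},
    {"slide": [0, 0, 0], "turn": [0, 0, 0], "grip": 0},
    {"slide": [0, 0, 0], "turn": [0, 0, 0], "grip": 0.1},
    {"slide": [0, 0, 0], "turn": [0, 0, 0], "grip": 0.3},
    {"slide": [0, 0, 0], "turn": [0, 0, 0], "grip": 0.4},
    {"slide": [0, 0, 0], "turn": [0, 0, 0], "grip": 0.4}
  ]
}}

```text
clock: 17.38
eef_pos: [0.6188, -0.1542, 0.0251]
tool_rot: [1.0, 0.0, 0.002, -0.0]
ft_force: [-1.0, 2.0, 5.9]
grip_width: 0.0391
```

{"fn": "step_arm", "kwargs": {
  "increments": [
    {"slide": [0, 0, -0.005], "turn": [0, 0, 0], "grip": 0.4},
    {"slide": [0, 0, -0.015], "turn": [0, 0, 0], "grip": 0.4},
    {"slide": [0, 0, -0.03], "turn": [0, 0, 0], "grip": 0.4},
    {"slide": [0, 0, -0.01], "turn": [0, 0, 0], "grip": 0.4},
    {"slide": [0, 0, 0], "turn": [0, 0, 0], "grip": 0.4},
    {"slide": [0, 0, 0], "turn": [0, 0, 0], "grip": 0.4}
  ]
}}

```text
clock: 17.88
eef_pos: [0.6182, -0.1547, 0.0835]
tool_rot: [1.0, 0.0, 0.001, 0.0]
ft_force: [0.2, 0.5, -1.5]
grip_width: 0.039
```

```bash
python3 - <<'E'
from fit import *
from workcell import telemetry
o=telemetry.get_obs();print(o["eef_pos"],o["tool_rot"],o["grip_width"])
n="side";p,d=camera(n);W=world(n,d);W[...,2]+=.001
s=(np.hypot(W[...,0]-.617,W[...,1]+.154)<.05)&(W[...,2]>.03)&(W[...,2]<.14)&(mask(p,"gold")>0)
q=W[s];print(len(q),np.percentile(q,[1,99],axis=0).round(4))
x0,y0=pix(n,(.617,-.154,.08)).astype(int)
cv2.imwrite("pics/b.png",cv2.resize(p[y0-55:y0+55,x0-70:x0+70],None,fx=4,fy=4,interpolation=cv2.INTER_CUBIC)[...,::-1])
E
```

```text
[ 0.61822816 -0.15468002  0.08350903] [9.99999255e-01 3.23933311e-05 1.16682030e-03 3.57856360e-04] 0.039035023974037276
390 [[ 0.5991 -0.1759  0.0606]
 [ 0.6373 -0.1357  0.1108]]
```

View pics/b.png

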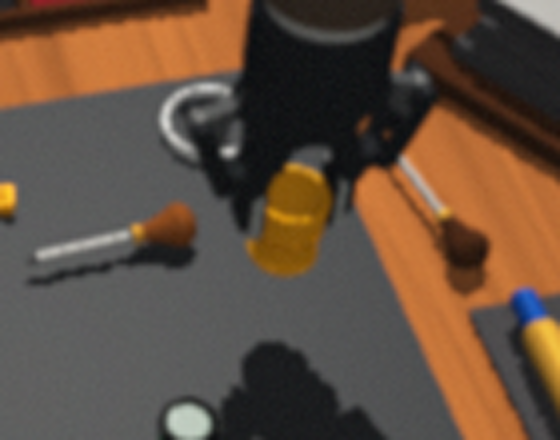

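The beaker is held upright. Carrying it to the green insert.

{"fn": "step_arm", "kwargs": {
  "increments": [
    {"slide": [-0.0017, -0.0375, 0], "turn": [0, 0, 0], "grip": 0.4},
    {"slide": [-0.0017, -0.0375, 0], "turn": [0, 0, 0], "grip": 0.4},
    {"slide": [-0.0017, -0.0375, 0], "turn": [0, 0, 0], "grip": 0.4},
    {"slide": [-0.0017, -0.0375, 0], "turn": [0, 0, 0], "grip": 0.4},
    {"slide": [-0.0017, -0.0375, 0], "turn": [0, 0, 0], "grip": 0.4},
    {"slide": [-0.0017, -0.0375, 0], "turn": [0, 0, 0], "grip": 0.4},
    {"slide": [-0.0017, -0.0375, 0], "turn": [0, 0, 0], "grip": 0.4},
    {"slide": [-0.0017, -0.0375, 0], "turn": [0, 0, 0], "grip": 0.4},
    {"slide": [-0.0017, -0.0375, 0], "turn": [0, 0, 0], "grip": 0.4},
    {"slide": [-0.0017, -0.0375, 0], "turn": [0, 0, 0], "grip": 0.4},
    {"slide": [-0.0017, -0.0375, 0], "turn": [0, 0, 0], "grip": 0.4},
    {"slide": [-0.0017, -0.0375, 0], "turn": [0, 0, 0], "grip": 0.4}
  ]
}}

```text
clock: 18.93
eef_pos: [0.5954, 0.2968, 0.0804]
tool_rot: [1.0, 0.0, -0.002, 0.001]
ft_force: [1.1, 0.4, -1.4]
grip_width: 0.0389
```

{"fn": "step_arm", "kwargs": {
  "increments": [
    {"slide": [0, 0, 0], "turn": [0, 0, 0], "grip": 0.4},
    {"slide": [0, 0, 0.01], "turn": [0, 0, 0], "grip": 0.4},
    {"slide": [0, 0, 0.02], "turn": [0, 0, 0], "grip": 0.4},
    {"slide": [0, 0, 0.01], "turn": [0, 0, 0], "grip": 0.4},
    {"slide": [0, 0, 0.006], "turn": [0, 0, 0], "grip": 0.4},
    {"slide": [0, 0, 0.003], "turn": [0, 0, 0], "grip": 0.4},
    {"slide": [0, 0, 0], "turn": [0, 0, 0], "grip": 0.4},
    {"slide": [0, 0, 0], "turn": [0, 0, 0], "grip": 0.4}
  ]
}}

```text
clock: 19.6
eef_pos: [0.597, 0.2942, 0.0334]
tool_rot: [1.0, -0.001, -0.0, 0.0]
ft_force: [0.5, -0.1, -0.3]
grip_width: 0.0389
```

{"fn": "step_arm", "kwargs": {
  "increments": [
    {"slide": [0, 0, 0.0015], "turn": [0, 0, 0], "grip": 0.4},
    {"slide": [0, 0, 0.001], "turn": [0, 0, 0], "grip": 0.4},
    {"slide": [0, 0, 0], "turn": [0, 0, 0], "grip": 0.4},
    {"slide": [0, 0, 0], "turn": [0, 0, 0], "grip": 0.4}
  ]
}}

```text
clock: 19.93
eef_pos: [0.5973, 0.2948, 0.0331]
tool_rot: [1.0, -0.0, 0.0, 0.0]
ft_force: [-2.9, -2.6, 8.8]
grip_width: 0.0391
```

{"fn": "step_arm", "kwargs": {
  "increments": [
    {"slide": [0, 0, 0.001], "turn": [0, 0, 0], "grip": 0.4},
    {"slide": [0, 0, 0], "turn": [0, 0, 0], "grip": 0.4},
    {"slide": [0, 0, 0], "turn": [0, 0, 0], "grip": 0.4}
  ]
}}

```text
clock: 20.18
eef_pos: [0.5973, 0.2948, 0.0331]
tool_rot: [1.0, -0.0, 0.001, -0.0]
ft_force: [-6.3, -2.8, 12.8]
grip_width: 0.0392
```

{"fn": "step_arm", "kwargs": {
  "increments": [
    {"slide": [0, 0, -0.002], "turn": [0, 0, 0], "grip": 0.2},
    {"slide": [0, 0, 0], "turn": [0, 0, 0], "grip": 0},
    {"slide": [0, 0, 0], "turn": [0, 0, 0], "grip": -0.2},
    {"slide": [0, 0, 0], "turn": [0, 0, 0], "grip": -0.35},
    {"slide": [0, 0, 0], "turn": [0, 0, 0], "grip": -0.35},
    {"slide": [0, 0, -0.01], "turn": [0, 0, 0], "grip": -0.35},
    {"slide": [0, 0, -0.025], "turn": [0, 0, 0], "grip": -0.35},
    {"slide": [0, 0, -0.035], "turn": [0, 0, 0], "grip": -0.35},
    {"slide": [0, 0, -0.02], "turn": [0, 0, 0], "grip": -0.35},
    {"slide": [0, 0, 0], "turn": [0, 0, 0], "grip": -0.35}
  ]
}}

```text
clock: 21.02
eef_pos: [0.6005, 0.2974, 0.1295]
tool_rot: [1.0, 0.0, 0.005, -0.003]
ft_force: [1.2, -0.6, 1.0]
grip_width: 0.0579
```

{"fn": "step_arm", "kwargs": {
  "increments": [
    {"slide": [-0.014, 0.0331, 0], "turn": [0, 0, 0], "grip": 0},
    {"slide": [-0.014, 0.0331, 0], "turn": [0, 0, 0], "grip": 0},
    {"slide": [-0.014, 0.0331, 0], "turn": [0, 0, 0], "grip": 0},
    {"slide": [-0.014, 0.0331, 0], "turn": [0, 0, 0], "grip": 0},
    {"slide": [-0.014, 0.0331, 0], "turn": [0, 0, 0], "grip": 0},
    {"slide": [-0.014, 0.0331, 0], "turn": [0, 0, 0], "grip": 0},
    {"slide": [-0.014, 0.0331, 0], "turn": [0, 0, 0], "grip": 0},
    {"slide": [-0.014, 0.0331, 0], "turn": [0, 0, 0], "grip": 0},
    {"slide": [-0.014, 0.0331, 0], "turn": [0, 0, 0], "grip": 0},
    {"slide": [-0.014, 0.0331, 0], "turn": [0, 0, 0], "grip": 0}
  ]
}}

```text
clock: 21.85
eef_pos: [0.4561, -0.0367, 0.1225]
tool_rot: [1.0, 0.0, 0.0, 0.0]
ft_force: [1.0, -0.8, -0.1]
grip_width: 0.0427
```

{"fn": "step_arm", "kwargs": {
  "increments": [
    {"slide": [0, 0, 0], "turn": [0, 0, -0.1172], "grip": 0},
    {"slide": [0, 0, 0], "turn": [0, 0, -0.1172], "grip": 0},
    {"slide": [0, 0, 0], "turn": [0, 0, -0.1172], "grip": 0},
    {"slide": [0, 0, 0], "turn": [0, 0, -0.1172], "grip": 0},
    {"slide": [0, 0, 0], "turn": [0, 0, -0.1172], "grip": 0},
    {"slide": [0, 0, 0], "turn": [0, 0, -0.1172], "grip": 0},
    {"slide": [0, 0, 0], "turn": [0, 0, -0.1172], "grip": 0},
    {"slide": [0, 0, 0], "turn": [0, 0, -0.1172], "grip": 0},
    {"slide": [0, 0, 0], "turn": [0, 0, -0.1172], "grip": 0},
    {"slide": [0, 0, 0], "turn": [0, 0, -0.1172], "grip": 0},
    {"slide": [0, 0, 0], "turn": [0, 0, -0.1172], "grip": 0},
    {"slide": [0, 0, 0], "turn": [0, 0, -0.1172], "grip": 0}
  ]
}}

```text
clock: 22.85
eef_pos: [0.457, -0.0354, 0.1224]
tool_rot: [0.761, 0.649, -0.0, -0.0]
ft_force: [-0.1, -0.0, -0.9]
grip_width: 0.0429
```

{"fn": "step_arm", "kwargs": {
  "increments": [
    {"slide": [0, 0, 0.025], "turn": [0, 0, 0], "grip": 0.1},
    {"slide": [0, 0, 0.025], "turn": [0, 0, 0], "grip": 0.1},
    {"slide": [0, 0, 0], "turn": [0, 0, 0], "grip": 0.1},
    {"slide": [0, 0, 0], "turn": [0, 0, 0], "grip": 0.1}
  ]
}}

```text
clock: 23.18
eef_pos: [0.4556, -0.0353, 0.0716]
tool_rot: [0.763, 0.647, -0.001, -0.001]
ft_force: [2.0, 0.1, 0.2]
grip_width: 0.0383
```

```bash
python3 - <<'E'
from fit import *
p,d=camera("top");W=world("top",d);W[...,2]-=.0022
s=(np.hypot(W[...,0]-.597,W[...,1]-.294)<.04)&(W[...,2]>.045);q=W[s]
e,r=cv2.minEnclosingCircle((q[:,:2]*1000).astype(np.float32));print("beaker rim",e,r)
V=plane_rect("top",p,(.536,.233),.135,.008,.0009);cv2.imwrite("pics/t4.png",V[...,::-1])
E
```

```text
beaker rim (597.0512084960938, 294.5691833496094) 20.9824161529541
```

View pics/t4.png

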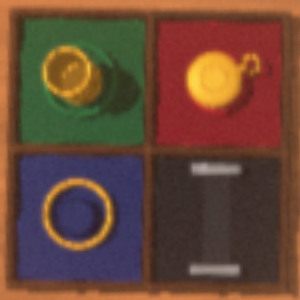

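Beaker upright, rim centre (0.597, 0.2946) on the green centre, and the watch is centred. Now the bar, with the yaw matched.

{"fn": "step_arm", "kwargs": {
  "increments": [
    {"slide": [0, 0, 0.03], "turn": [0, 0, 0], "grip": 0.1},
    {"slide": [0, 0, 0.025], "turn": [0, 0, 0], "grip": 0.1},
    {"slide": [0, 0, 0.009], "turn": [0, 0, 0], "grip": 0.1},
    {"slide": [0, 0, 0.003], "turn": [0, 0, 0], "grip": 0.2},
    {"slide": [0, 0, 0], "turn": [0, 0, 0], "grip": 0.3},
    {"slide": [0, 0, 0], "turn": [0, 0, 0], "grip": 0.4}
  ]
}}

```text
clock: 23.73
eef_pos: [0.4584, -0.0355, 0.0067]
tool_rot: [0.763, 0.647, 0.001, 0.001]
ft_force: [-0.0, 0.8, -0.6]
grip_width: 0.0255
```

{"fn": "step_arm", "kwargs": {
  "increments": [
    {"slide": [0, 0, 0], "turn": [0, 0, 0], "grip": 0.45},
    {"slide": [0, 0, 0], "turn": [0, 0, 0], "grip": 0.5},
    {"slide": [0, 0, 0], "turn": [0, 0, 0], "grip": 0.6},
    {"slide": [0, 0, 0], "turn": [0, 0, 0], "grip": 0.8},
    {"slide": [0, 0, 0], "turn": [0, 0, 0], "grip": 1},
    {"slide": [0, 0, 0], "turn": [0, 0, 0], "grip": 1},
    {"slide": [0, 0, 0], "turn": [0, 0, 0], "grip": 1}
  ]
}}

```text
clock: 24.32
eef_pos: [0.458, -0.0359, 0.0065]
tool_rot: [0.763, 0.647, 0.0, 0.001]
ft_force: [-1.6, -1.2, 5.5]
grip_width: 0.0136
```

{"fn": "step_arm", "kwargs": {
  "increments": [
    {"slide": [0, 0, -0.005], "turn": [0, 0, 0], "grip": 1},
    {"slide": [0, 0, -0.015], "turn": [0, 0, 0], "grip": 1},
    {"slide": [0, 0, -0.03], "turn": [0, 0, 0], "grip": 1},
    {"slide": [0, 0, -0.02], "turn": [0, 0, 0], "grip": 1},
    {"slide": [0, 0, 0], "turn": [0, 0, 0], "grip": 1},
    {"slide": [0, 0, 0], "turn": [0, 0, 0], "grip": 1}
  ]
}}

```text
clock: 24.82
eef_pos: [0.4581, -0.0354, 0.0764]
tool_rot: [0.763, 0.647, 0.001, 0.001]
ft_force: [-0.5, 0.2, -1.3]
grip_width: 0.0135
```

```bash
python3 - <<'E'
from fit import *
from workcell import telemetry
o=telemetry.get_obs();print(o["eef_pos"],o["tool_rot"],o["grip_width"])
for n,off in(("side",-.001),("top",.0022)):
    p,d=camera(n);W=world(n,d);W[...,2]-=off
    s=(np.hypot(W[...,0]-.4565,W[...,1]+.037)<.06)&(W[...,2]>.04)&(W[...,2]<.11)&(mask(p,"gold")>0)
    q=W[s];print(len(q))
    if len(q)<10:continue
    print(np.percentile(q,[2,98],axis=0).round(4),cv2.minAreaRect((q[:,:2]*1000).astype(np.float32)))
    A=np.c_[q[:,:2]-q[:,:2].mean(0),np.ones(len(q))];print("plane",np.linalg.lstsq(A,q[:,2],rcond=None)[0])
E
```

```text
[ 0.45805117 -0.03538476  0.07639846] [0.76269123 0.64676105 0.00113691 0.00096853] 0.013504496031438926
128
[[ 0.4252 -0.0484  0.0706]
 [ 0.4866 -0.0247  0.0843]] ((456.1737060546875, -37.697715759277344), (19.989347457885742, 63.871917724609375), 76.31317138671875)
plane [0.04475425 0.20850639 0.07895404]
0
```

The bar is held, about 1.5 mm behind the TCP in x. Turning it into line with the cheeks and carrying it to the black insert.

{"fn": "step_arm", "kwargs": {
  "increments": [
    {"slide": [0, 0, 0], "turn": [0, 0, -0.074], "grip": 1},
    {"slide": [0, 0, 0], "turn": [0, 0, -0.074], "grip": 1},
    {"slide": [0.0349, 0.0022, 0], "turn": [0, 0, 0], "grip": 1},
    {"slide": [0.0349, 0.0022, 0], "turn": [0, 0, 0], "grip": 1},
    {"slide": [0.0349, 0.0022, 0], "turn": [0, 0, 0], "grip": 1},
    {"slide": [0.0349, 0.0022, 0], "turn": [0, 0, 0], "grip": 1},
    {"slide": [0.0349, 0.0022, 0], "turn": [0, 0, 0], "grip": 1},
    {"slide": [0.0349, 0.0022, 0], "turn": [0, 0, 0], "grip": 1},
    {"slide": [0, 0, 0], "turn": [0, 0, 0], "grip": 1},
    {"slide": [0, 0, 0], "turn": [0, 0, 0], "grip": 1}
  ]
}}

```text
clock: 25.75
eef_pos: [0.4723, 0.1751, 0.0735]
tool_rot: [0.711, 0.703, -0.002, -0.001]
ft_force: [-0.9, -0.3, -1.3]
grip_width: 0.0134
```

{"fn": "step_arm", "kwargs": {
  "increments": [
    {"slide": [0, 0, 0.02], "turn": [0, 0, 0], "grip": 1},
    {"slide": [0, 0, 0.02], "turn": [0, 0, 0], "grip": 1},
    {"slide": [0, 0, 0.01], "turn": [0, 0, 0], "grip": 1},
    {"slide": [0, 0, 0.005], "turn": [0, 0, 0], "grip": 1},
    {"slide": [0, 0, 0], "turn": [0, 0, 0], "grip": 1},
    {"slide": [0, 0, 0], "turn": [0, 0, 0], "grip": 1}
  ]
}}

```text
clock: 26.25
eef_pos: [0.4736, 0.1731, 0.0203]
tool_rot: [0.713, 0.701, -0.0, -0.0]
ft_force: [0.5, 1.0, -1.3]
grip_width: 0.0136
```

```bash
python3 - <<'E'
from fit import *
from workcell import telemetry
o=telemetry.get_obs();print(o["eef_pos"],o["tool_rot"],o["grip_width"])
n="side";p,d=camera(n)
x0,y0=pix(n,(.475,.173,.02)).astype(int)
cv2.imwrite("pics/bar.png",cv2.resize(p[y0-45:y0+40,x0-55:x0+55],None,fx=6,fy=6,interpolation=cv2.INTER_CUBIC)[...,::-1])
E
```

```text
[0.4736326  0.17306424 0.02027857] [ 7.13186002e-01  7.00974741e-01 -3.54438644e-04 -1.12456332e-04] 0.013582501724491795
```

View pics/bar.png

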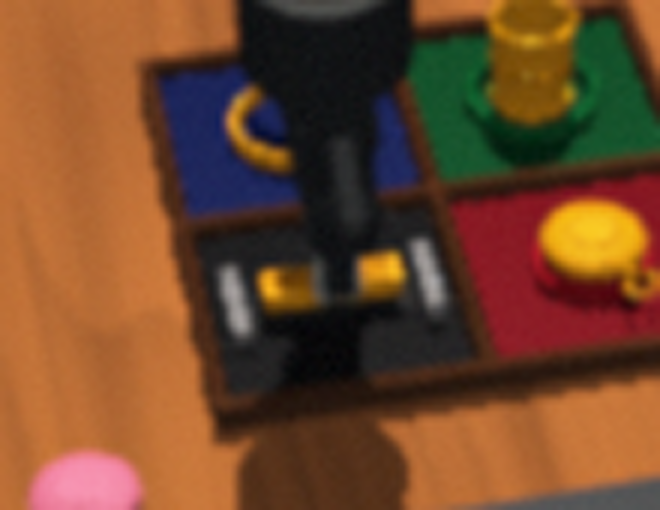

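The bar hangs in line between the cheeks (ends at about 258 and 404 px, inner cheek faces at about 248 and 415). Lowering it.

{"fn": "step_arm", "kwargs": {
  "increments": [
    {"slide": [0, 0, 0.003], "turn": [0, 0, 0], "grip": 1},
    {"slide": [0, 0, 0.002], "turn": [0, 0, 0], "grip": 1},
    {"slide": [0, 0, 0], "turn": [0, 0, 0], "grip": 1},
    {"slide": [0, 0, 0], "turn": [0, 0, 0], "grip": 1}
  ]
}}

```text
clock: 26.63
eef_pos: [0.4737, 0.1738, 0.0155]
tool_rot: [0.713, 0.701, 0.0, 0.0]
ft_force: [0.1, -0.2, -2.2]
grip_width: 0.013
```

{"fn": "step_arm", "kwargs": {
  "increments": [
    {"slide": [0, 0, 0.0015], "turn": [0, 0, 0], "grip": 1},
    {"slide": [0, 0, 0], "turn": [0, 0, 0], "grip": 1},
    {"slide": [0, 0, 0], "turn": [0, 0, 0], "grip": 1}
  ]
}}

```text
clock: 26.88
eef_pos: [0.474, 0.174, 0.0146]
tool_rot: [0.713, 0.701, 0.001, 0.0]
ft_force: [-1.4, 0.0, 4.9]
grip_width: 0.0136
```

{"fn": "step_arm", "kwargs": {
  "increments": [
    {"slide": [0, 0, 0.001], "turn": [0, 0, 0], "grip": 1},
    {"slide": [0, 0, 0], "turn": [0, 0, 0], "grip": 1},
    {"slide": [0, 0, 0], "turn": [0, 0, 0], "grip": 1}
  ]
}}

```text
clock: 27.13
eef_pos: [0.474, 0.1739, 0.0145]
tool_rot: [0.713, 0.701, 0.001, 0.0]
ft_force: [-4.2, -1.7, 13.1]
grip_width: 0.0131
```

{"fn": "step_arm", "kwargs": {
  "increments": [
    {"slide": [0, 0, -0.0015], "turn": [0, 0, 0], "grip": 0.6},
    {"slide": [0, 0, 0], "turn": [0, 0, 0], "grip": 0.4},
    {"slide": [0, 0, 0], "turn": [0, 0, 0], "grip": 0.2},
    {"slide": [0, 0, 0], "turn": [0, 0, 0], "grip": 0.1},
    {"slide": [0, 0, -0.005], "turn": [0, 0, 0], "grip": 0.1},
    {"slide": [0, 0, -0.02], "turn": [0, 0, 0], "grip": 0.1},
    {"slide": [0, 0, -0.035], "turn": [0, 0, 0], "grip": 0.1},
    {"slide": [0, 0, -0.035], "turn": [0, 0, 0], "grip": 0.1}
  ]
}}

```text
clock: 27.8
eef_pos: [0.4722, 0.1732, 0.1092]
tool_rot: [0.713, 0.701, -0.002, -0.001]
ft_force: [1.6, 1.0, 0.4]
grip_width: 0.0381
```

{"fn": "step_arm", "kwargs": {
  "increments": [
    {"slide": [-0.038, 0, 0], "turn": [0, 0, 0], "grip": 0.1},
    {"slide": [-0.038, 0, 0], "turn": [0, 0, 0], "grip": 0.1},
    {"slide": [-0.038, 0, 0], "turn": [0, 0, 0], "grip": 0.1},
    {"slide": [-0.038, 0, 0], "turn": [0, 0, 0], "grip": 0.1},
    {"slide": [-0.038, 0, 0], "turn": [0, 0, 0], "grip": 0.1},
    {"slide": [-0.038, 0, 0], "turn": [0, 0, 0], "grip": 0.1},
    {"slide": [-0.038, 0, 0], "turn": [0, 0, 0], "grip": 0.1},
    {"slide": [0, 0, 0], "turn": [0, 0, 0], "grip": 0.1}
  ]
}}

```text
clock: 28.47
eef_pos: [0.4694, -0.0982, 0.1097]
tool_rot: [0.716, 0.698, -0.001, 0.001]
ft_force: [-0.1, -0.4, -0.2]
grip_width: 0.0384
```

```bash
python3 - <<'E'
from fit import *
p,d=camera("top");f=np.load("top0.npz")["p"]
def comp(m,xy,r,z,op=0):
    R=(plane_rect("top",m*255,xy,r,z)>127).astype(np.uint8)
    if op:R=cv2.morphologyEx(R,cv2.MORPH_OPEN,cv2.getStructuringElement(cv2.MORPH_ELLIPSE,(op,op)))
    return R
G=mask(p,"gold")
for nm,xy,r,z,op in(("ring",(.475,.2955),.045,.018,0),("watch",(.595,.1715),.045,.023,41),("bar",(.473,.173),.045,.019,0)):
    R=comp(G,xy,r,z,op);k,l,st,c=cv2.connectedComponentsWithStats(R);i=1+st[1:,4].argmax()
    cs=np.vstack(cv2.findContours((l==i).astype(np.uint8),cv2.RETR_EXTERNAL,cv2.CHAIN_APPROX_NONE)[0]);a,s,t=cv2.minAreaRect(cs)
    print(nm,np.round(tow(*a,xy,r),4),np.array(s)/2,t)
def sq(hl,hh,xy):  # insert centres from the initial picture at pad plane
    H,S,V=cv2.split(cv2.cvtColor(f,cv2.COLOR_RGB2HSV))
    m=((((H>=hl)&(H<=hh)) if hl<hh else ((H>=hl)|(H<=hh)))&(S>80)).astype(np.uint8)
    R=comp(m,xy,.075,.008,15);cs=np.vstack(cv2.findContours(R,cv2.RETR_EXTERNAL,cv2.CHAIN_APPROX_NONE)[0]);a,s,t=cv2.minAreaRect(cs)
    print("insert",np.round(tow(*a,xy,.075),4),np.array(s)/2,t)
sq(105,135,(.475,.2955));sq(45,80,(.597,.294))
# cheeks: bright grey in black cell
m=((f.min(2)>110)&(np.ptp(f,axis=2)<45)).astype(np.uint8)
R=comp(m,(.473,.173),.05,.018);k,l,st,c=cv2.connectedComponentsWithStats(R)
for i in range(1,k):
    if st[i,4]>100:print("cheek",np.round(tow(*c[i],(.473,.173),.05),4),st[i,2:]/2)
V=plane_rect("top",p,(.536,.233),.135,.012,.0005);cv2.imwrite("pics/t5.png",V[...,::-1])
E
```

```text
ring [0.4771 0.2943] [63.79454803 62.07452011] 42.51044845581055
watch [0.596  0.1725] [47.37614822 46.66904068] 45.0
bar [0.472  0.1741] [23.22446823 69.58200073] 0.6160598993301392
insert [0.475  0.2955] [112.49998474 112.49998474] 0.0
insert [0.597  0.2937] [111.80408478 111.96583557] 0.8425242304801941
cheek [0.5172 0.1743] [ 42.   11.  710.5]
cheek [0.4276 0.1737] [ 44.5   9.5 716.5]
```

View pics/t5.png

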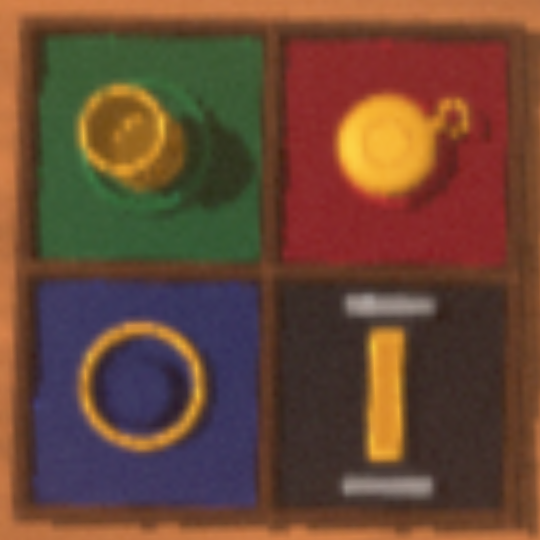

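All four pieces are in place: the bar is within 1 mm of the cheek midpoint and in line with them, and the watch and beaker are about 1 mm off or less. The bangle is about 2 mm off centre, with 8.5 mm of play around the stump, so I'll leave it. The arm is clear, so I'm handing in.

```bash
python3 -c "
from workcell import bot,telemetry
print(telemetry.get_obs()['clock']);print(bot.job_done())"
```

```text
28.5167
the job is handed in; nothing more can be done
None
```

I placed all four gold pieces in the tray in the order you listed them and handed the job in at 28.5 s. Each piece was lowered until the force reading showed contact, then released. The highest force I read at any step was about 13 N, well under the limits.

These are the last checks, all from the top camera:

| Piece | Offset from the centre of its insert | Remarks |
|---|---|---|
| Bangle | about 2.4 mm | flat around the stump, which leaves 8.5 mm of play |
| Watch | about 1 mm or less | flat on the cushion, bow inside its cell |
| Beaker | about 1 mm | upright inside the collar |
| Bar | under 1 mm | in line with the cheeks to about 0.5° |

- **Bangle:** it sits the furthest off centre. I left it rather than grip it a second time.
- **Finger opening:** while holding a piece it read 2–3 mm less than the piece's size. I put this down to give in the pads, and every lift was checked by camera or depth reading.
- **Silver pieces:** the moves never handled the silver bangle or the silver watch. I did not measure their positions again at the end.

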